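# Counter-hold the hidden bolt head of a shoe-last jack

## Robot

A 7-joint arm with a two-finger parallel gripper is mounted at the origin on the work surface. World frame = base frame: x ahead of the robot, y to its left, z up, the work surface at z = 0. Lengths are in m, angles in rad, forces in N, time in s.
With the tool pointing down it reaches from about 0.425 to 0.975 m from the base axis. Payload 16.7 kg.
Tool frame: the origin (TCP) lies on the centre line of the jaws, within the pads' length; the fingertips stand 25 mm ahead of it and the grasp point (between the pads) lies 6 mm ahead of it (tcp_to_tips is the distance from the TCP to the fingertips, in m); z points along the fingers, y is the line along which they close (so a half turn about z gives the same grasp; the last joint's range is limited). The gripper opens to 85 mm and grips with 20 to 120 N. Pads are 22 mm wide; open, the fingers measure 114 mm over their backs; the gripper's body (76 mm by 85 mm) begins 54 mm behind the grasp point. The pads swing forward as they close: fully open they stand 13 mm farther back than shut.
Start: joints at [1.137, 0.426, 0.074, 1.606, -0.034, 1.111, -0.067], TCP at [0.189, -0.648, 0.256] pointing down, gripper open.
Joint ranges: [-2.85, 2.85], [-0.5, 2.14], [-1.23, 1.37], [0.21, 2.46], [-1.02, 4.16], [0.16, 2.05], [-2.73, 2.73]. Speed limits (rad/s): [1.89, 1.89, 2.39, 2.39, 3.01, 3.01, 3.01].

## Interface

Orientations are given as a rotation vector (axis times angle).
In Python, from cell import observe, read_camera, hand_in, tcp_to_tips gives the robot as it stands.
- The arm moves only by the tool servo_tool, never from a script. Its argument "moves" is a list of rows, each a list of 7 numbers: the shift along the tool's x, y, z in m, then the turn, a rotation vector about the tool's x, y, z in degrees, then the finger opening in m, from 0 to 0.0854. A call has 1 to 20 rows; each row shifts and turns the commanded pose from where the row before left it, along the tool's axes as they then stand; what a row does not reach is not made up. A row lasts 1/8 s, in which the tool goes at most 62.5 mm and 10.7 degrees, less where a joint would pass 70% of its speed; a pose out of reach is approached as far as the arm can. A call with a gripper value outside its range is refused whole. The fingers move at their own pace and stop on an object; "squeeze" is the grip in N (left out, the last holds). Time passes only in rows, so rows that do not move let the fingers close. It gives the time, the measured TCP pose, the force, the opening and the grip force at its end, in the units of the state.
- observe(): the state, without advancing time (a new reading comes with each control period).
- read_camera(name): name is "scene" or "top" or "wrist"; returns a dict with "frame" (480x640x3 uint8, red, green, blue), "range_z" (480x640 float32, m along the optical axis (not along the pixel's ray), 0 where there is no reading), "fx", "fy", "cx", "cy" (pixels), "camera_from_world" (4x4, takes a point from world to camera coordinates); the wrist camera has in their place "T_tool_cam" (4x4, takes a point from camera to tool coordinates, whose origin is the TCP and whose axes are the flange's). Camera axes: x right, y down, z forward; pixel columns grow to the right and rows downward; lengths in m; the calibration is good to about 2 mm. A picture is of the moment at which its call begins: read the wrist's pose just before it.
- hand_in(): hands the job in; it is judged then, once.
The state is a dict: "time_s": time; "joint_pos": joint angles; "qd": joint speeds; "effort": joint torques, N m; "tcp_pos": TCP position; "tcp_rot": TCP orientation; "contact_force": force on the tool from outside, world axes, zero at the start; "torque": the same for the moment, N m; "finger_gap": finger opening in m; "finger_force": force on a finger pad.
Only numpy, scipy, OpenCV 4.12 (cv2) and the standard library are available. Lean on these libraries where they do the work, as an engineer would, in place of code of your own. Each camera call takes 0.05 s, during which the arm holds its last target. There are 200 camera calls.

## Task

The pivot bolt of the red last jack has to be held while its nut is tightened: take the wooden heel block off the gap behind the front bracket and set it down gently, flat, in the tray with the round plate on its tab (not the square one). Then reach down into the gap, pinch the hidden hexagonal bolt head on two flats, turn it until the spanner on the nut in front stands level, and hold it there so that it cannot turn back; finish still gripping the head. Do not touch the spanner, and leave the big tin, the glue bottle and the polish tin where they are.

Things in the scene. Friction and masses are not known exactly. Their poses are not given: they have to be found in the camera images.
- jack: Red shoe-last jack, fixed, any yaw. Origin on the bench under mid-gap. Two upright plates, 10 thick (x), 80 wide (y), tops at z 140 mm: front bracket x -32 to -22, backing plate x 22 to 32 mm. Gap 44 mm, open above and at +-y, down to the base plate (x -75 to 165, y +-60, top z 12). Behind: rib (x to 80, z to 82), grey iron last (x 85 to 150, y -55 to 70, z to 108). Bolt along x at y 0, z 115.
- head (a point): Steel hex bolt head in the gap, 24 mm across flats, 28 over corners, 16 long. Origin at its centre: jack (0, 0, 115), 25 mm below the plates' tops. x axis = bolt axis = jack's x. Two flats face its +y and -y: pinch along its -z, closing along its y. Its z axis leans 0.225 rad from upright to the jack's +y at joint 0, and 0.225 rad to -y at joint 0.45. Round shank, 16 to 22 mm.
- bolt (a joint): Angle of bolt, head, nut and spanner, turning as one about the jack's +x, rad: 0 = spanner drooped 0.45 rad below level, on its stop; grows as the handle rises (head's y axis turning up); 0.45 = spanner level; range 0 to 0.9. Little friction; the spanner's weight turns it back to 0 with about 0.18 N m.
- spanner_end (a point): Centre of the handle end (32 mm eye) of the aluminium ring spanner on the nut in front of the bracket (jack x -33 to -47 mm), 280 g, fast on the bolt. Handle reaches 166 mm from the bolt's axis towards the jack's +y. This point lies 150 mm from the bolt's axis; axes as the head's; the handle hangs 0.225 rad below the head's +y axis.
- heel: Loose wooden heel block with a rubber foot and a small round steel tag on top, 80 (x) x 48 (y) x 40 (z) mm, 110 g, lying across the gap on top of both plates (its underside at 140 mm). Origin at the centre of its underside. Fingers beside it (along its y) must stay above the plates.
- tray_round: Open blue tray fixed to the bench, outside 170 (x) x 150 (y) x 32 (z) mm, walls and floor 5 mm. Origin under its centre. On its +x side it has a tab (50 x 50 mm, 18 mm high, centre 110 mm from the origin) with a ROUND steel plate of 44 mm on top. The heel block belongs here.
- tray_square: The same blue tray, but the steel plate on its tab is SQUARE, 40 mm. Nothing goes here. The two trays stand left and right of the jack, either way round.
- tin: Steel tin with a white lid, 80 mm across, 100 mm high, origin under its centre. Leave alone.
- glue: White glue bottle, 54 mm across, 130 mm high, origin under its centre. Leave alone.
- polish: Small black polish tin with a white lid, 60 mm across, 35 mm high, origin under its centre. Leave alone.

How it is judged:
By the outcome, as a careful person would: the job done as asked, in the order asked, and still so for the second after the job is handed in, while the arm keeps its last pose, push and grip.
It also fails if it takes over 51 s, if anything falls off the work surface, if the arm or the gripper's body presses on something with over 40 N, if the wrist force passes 120 N, or if a joint passes its speed limit or range.

## Working session

There is one attempt and no reset: what is moved stays moved. The work goes in short steps, Python scripts to look and compute and a tool call to move; the robot and the scene stay as the last step left them, time stands still between calls to the robot, and variables do not carry over. Pictures are saved under pics/ and viewed, at most 10 in all, crops included, and the job is handed in when it is done.

Besides the shell and the picture viewer there is one more tool, called after ">>>" as name(argument=value, ...) on one line, values as JSON. servo_tool: Moves the arm, as the interface text tells. Its arguments: {"type":"object","properties":{"moves":{"type":"array","items":{"type":"array","items":{"type":"number"}}},"squeeze":{"type":"number"}},"required":["moves"]}

```bash
ls; mkdir -p pics; python3 - <<'E'
from cell import *
import cv2,numpy as np,pickle
print(observe(),tcp_to_tips)
ims=[]
for n in("scene","top"):
    d=read_camera(n);pickle.dump(d,open(n+'.pkl','wb'))
    cv2.imwrite(f'pics/{n}.png',d['frame'][...,::-1]);print(n,d['fx'],d['cx'],d['cy'],d['camera_from_world'])
E
```

```text
pics
{'time_s': 0.0, 'joint_pos': array([ 1.13751351,  0.42675289,  0.07382708,  1.60659696, -0.03408148,
        1.1107569 , -0.06709057]), 'qd': array([ 0.00164301,  0.00037299,  0.00103386,  0.00038682,  0.00085047,
       -0.00094435,  0.00147394]), 'effort': array([-3.21816864e-03, -9.49838519e+01,  3.76021609e+00, -4.63517869e+01,
        1.93075027e-02,  1.02960216e-02, -3.07535117e-05]), 'tcp_pos': array([ 0.18887742, -0.64766302,  0.25560035]), 'tcp_rot': array([-3.10880657e+00, -4.44109996e-01,  4.35504121e-04]), 'contact_force': array([0.42673941, 0.87323117, 0.18877644]), 'torque': array([ 0.0787471 , -0.03015076, -0.03906948]), 'finger_force': 0.0, 'finger_gap': 0.08556865899450677} 0.025
scene 512.9231073026722 313.11136802776724 237.50432391377703 [[ 0.76860378  0.63955497  0.01475368 -0.430639  ]
 [ 0.41644978 -0.48270784 -0.77043022 -0.1485019 ]
 [-0.48561076  0.59829974 -0.6373536   1.49588263]
 [ 0.          0.          0.          1.        ]]
top 470.7044686610653 314.4887112440048 240.53590542445835 [[ 0.02015459 -0.99952284  0.02340681 -0.01701401]
 [-0.98498041 -0.02386604 -0.17100878  0.60860343]
 [ 0.17148581 -0.01960864 -0.98499143  1.1003999 ]
 [ 0.          0.          0.          1.        ]]
```

View pics/top.png

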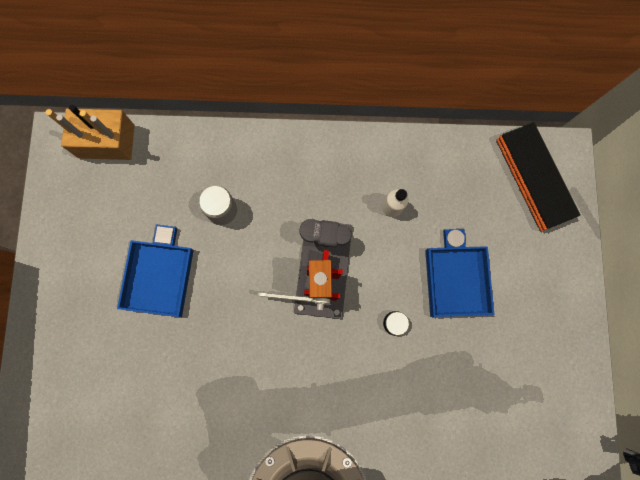

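View pics/scene.png

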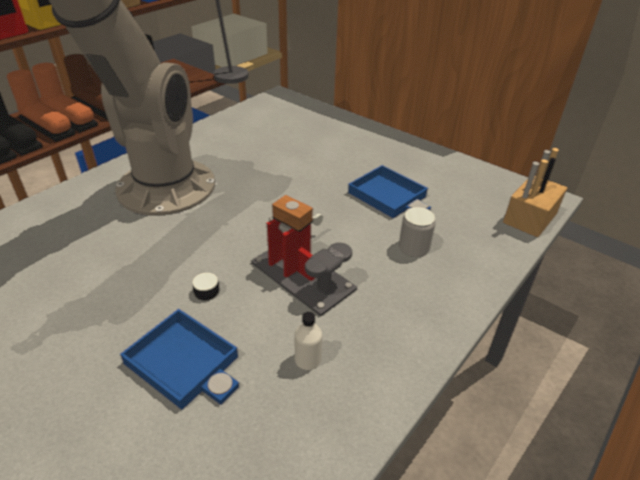

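The top view shows the round-plate tray on the right (tab at 456,238), the heel at (320,279), the spanner pointing left at (262,295), the glue at (398,200) and the polish tin at (397,323). The jack's +x points away from the robot.

```bash
cat > h.py <<'E'
import cv2,numpy as np,pickle
from scipy.spatial.transform import Rotation as R
def cloud(d,T=None):
    T=np.linalg.inv(d['camera_from_world']) if T is None else T
    v,u=np.mgrid[:480,:640];z=d['range_z']
    P=np.stack([(u-d['cx'])/d['fx']*z,(v-d['cy'])/d['fy']*z,z],-1)
    return P@T[:3,:3].T+T[:3,3]
def rect(P,m):
    r=cv2.minAreaRect((P[m][:,:2]*1000).astype(np.float32));return np.round(r[0],1),np.round(r[1],1),round(r[2],2),m.sum(),np.round(np.median(P[m][:,2]),4)
E
python3 - <<'E'
from h import *
for n in("top","scene"):
    d=pickle.load(open(n+'.pkl','rb'));P=cloud(d);h=cv2.cvtColor(d['frame'],cv2.COLOR_RGB2HSV);ok=d['range_z']>0
    x,y,z=P[...,0],P[...,1],P[...,2];print(n)
    near=ok&(abs(x-.55)<.25)&(abs(y)<.2)
    print('heel',rect(P,near&(abs(z-.18)<.008)))
    print('last',rect(P,near&(abs(z-.108)<.008)&(h[...,1]<90)))
    print('base',rect(P,near&(abs(z-.012)<.004)&(h[...,2]<110)))
    blue=ok&(h[...,0]>100)&(h[...,0]<125)&(h[...,1]>150)&(x>.2)
    print('trayR',rect(P,blue&(y<-.1)&(abs(z-.032)<.006)));print('floorR',rect(P,blue&(y<-.1)&(abs(z-.005)<.004)));print('trayL',rect(P,blue&(y>.1)&(abs(z-.032)<.006)))
    for nm,u,v in([('tag',320,279),('plate',456,238),('glue',400,196),('polish',397,323),('tin',215,201),('spEnd',263,295),('nut',320,303)] if n=='top' else []):print(nm,np.round(P[v,u],3))
d=pickle.load(open('top.pkl','rb'));c=d['frame'][205:335,240:370,::-1]
cv2.imwrite('pics/c.png',cv2.resize(c,(600,600),interpolation=cv2.INTER_CUBIC))
E
```

```text
top
heel (array([504.9, -14.6]), array([79.7, 47.5]), 1.29, np.int64(838), np.float64(0.1799))
last (array([614.4, -47.3]), array([153.9, 338.3]), 55.53, np.int64(1140), np.float64(0.1058))
base (array([551. ,   4.6]), array([398.8, 290.3]), 87.86, np.int64(1947), np.float64(0.0118))
trayR (array([ 520.6, -366.6]), array([170. , 150.7]), 3.19, np.int64(545), np.float64(0.0316))
floorR (array([ 545.6, -365.2]), array([210.2, 147.2]), 3.04, np.int64(3039), np.float64(0.005))
trayL (array([511.4, 385.6]), array([150.8, 170.2]), 83.82, np.int64(578), np.float64(0.0315))
tag [ 0.503 -0.014  0.18 ]
plate [ 0.63  -0.363  0.021]
glue [ 0.705 -0.199  0.131]
polish [ 0.414 -0.208  0.034]
tin [0.69  0.235 0.1  ]
spEnd [0.473 0.116 0.064]
nut [ 0.454 -0.017  0.128]
scene
heel (array([507.7, -13.1]), array([83.9, 52.7]), 1.09, np.int64(583), np.float64(0.1808))
last (array([620.1, -48.9]), array([162.2, 336.7]), 60.84, np.int64(959), np.float64(0.1069))
base (array([593., -19.]), array([461.2, 206.3]), 41.5, np.int64(1955), np.float64(0.0127))
trayR (array([ 524.5, -367.2]), array([170. , 148.2]), 3.15, np.int64(735), np.float64(0.0319))
floorR (array([ 536.1, -365.8]), array([194.5, 145.6]), 2.69, np.int64(3691), np.float64(0.0058))
trayL (array([515.3, 385.7]), array([151.9, 170.3]), 83.46, np.int64(286), np.float64(0.0312))
```

View pics/c.png

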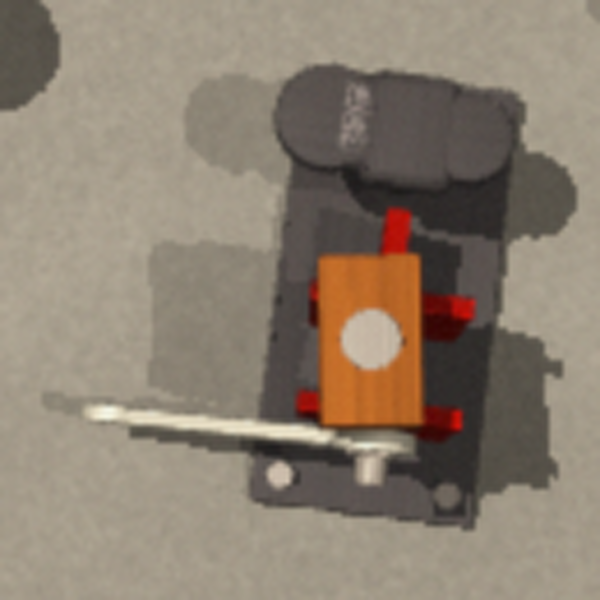

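Heel top measures 80×48 at z 0.180 as expected. The tray measures 170×150, so the measurements hold. Now I'll plan the approach moves.

```bash
cat >> h.py <<'E'
from cell import observe
def to(p,a,tilt=None,s=None):
    """translation in current tool axes (mm), turn rotvec in tool axes (deg) to a down pose of yaw a deg (or given matrix)"""
    s=s or observe();C=R.from_rotvec(s['tcp_rot']);G=tilt or R.from_euler('z',a,degrees=True)*R.from_euler('x',180,degrees=True)
    print('t',round(s['time_s'],2),'tcp',np.round(s['tcp_pos'],4),'F',np.round(s['contact_force'],1),'gap',round(s['finger_gap'],4),'q',np.round(s['joint_pos'],2))
    print('shift mm',np.round(C.inv().apply(np.array(p)-s['tcp_pos'])*1000,1),'turn',np.round((C.inv()*G).as_rotvec(degrees=True),2),'shift after turn',np.round(G.inv().apply(np.array(p)-s['tcp_pos'])*1000,1))
E
python3 - <<'E'
from h import *
to([.45,-.36,.256],1.3);to([.506,-.014,.256],1.3)
E
```

```text
t 0.1 tcp [ 0.1888 -0.6477  0.2557] F [-1.  -0.4  0.2] gap 0.0857 q [ 1.14  0.43  0.07  1.61 -0.03  1.11 -0.07]
shift mm [ 3.313e+02 -2.031e+02 -1.000e-01] turn [-0.06  0.02 14.96] shift after turn [ 267.6 -281.7   -0.3]
t 0.1 tcp [ 0.1888 -0.6477  0.2557] F [-1.  -0.4  0.2] gap 0.0857 q [ 1.14  0.43  0.07  1.61 -0.03  1.11 -0.07]
shift mm [ 4.819e+02 -5.196e+02  2.000e-01] turn [-0.06  0.02 14.96] shift after turn [ 3.314e+02 -6.263e+02 -3.000e-01]
```

>>> servo_tool(moves=[[0,0,0,0,0,5,0.085],[0,0,0,0,0,5,0.085],[0,0,0,0,0,5,0.085],[0.033,-0.035,0,0,0,0,0.085],[0.033,-0.035,0,0,0,0,0.085],[0.033,-0.035,0,0,0,0,0.085],[0.033,-0.035,0,0,0,0,0.085],[0.033,-0.035,0,0,0,0,0.085],[0.033,-0.035,0,0,0,0,0.085],[0.033,-0.035,0,0,0,0,0.085],[0.033,-0.035,0,0,0,0,0.085],[0.008,-0.043,0,0,0,0,0.085],[0.008,-0.043,0,0,0,0,0.085],[0.008,-0.043,0,0,0,0,0.085],[0.008,-0.043,0,0,0,0,0.085],[0.008,-0.043,0,0,0,0,0.085],[0.008,-0.043,0,0,0,0,0.085],[0.008,-0.043,0,0,0,0,0.085],[0.008,-0.043,0,0,0,0,0.085]])

```text
time_s: 2.48
tcp_pos: [0.5031, -0.0155, 0.2562]
tcp_rot: [-3.141, -0.034, 0.0]
contact_force: [0.5, 0.0, 0.3]
finger_gap: 0.0844
finger_force: 0.0
```

```bash
python3 - <<'E'
from h import *
from cell import read_camera
s=observe();d=read_camera('wrist')
T=np.eye(4);T[:3,:3]=R.from_rotvec(s['tcp_rot']).as_matrix();T[:3,3]=s['tcp_pos']
P=cloud(d,T@d['T_tool_cam']);ok=d['range_z']>0;z=P[...,2]
print('heel',rect(P,ok&(abs(z-.18)<.006)&(abs(P[...,0]-.505)<.07)&(abs(P[...,1]+.014)<.07)))
f=d['frame'].astype(int);red=ok&(f[...,0]>90)&(f[...,1]<50)
for lo,hi in((.465,.49),(.515,.56)):
    m=red&(abs(z-.14)<.004)&(P[...,0]>lo)&(P[...,0]<hi)
    if m.sum()>5: print('plate',rect(P,m))
cv2.imwrite('pics/w1.png',d['frame'][...,::-1]); to([.506,-.014,.171],1.3)
E
```

```text
heel (array([505.8, -13.5]), array([80.3, 48.2]), 1.85, np.int64(12205), np.float64(0.1787))
plate (array([473.2, -48.3]), array([11.5,  9.2]), 87.57, np.int64(209), np.float64(0.1386))
plate (array([526.9, -50.3]), array([19.5, 10.2]), 84.95, np.int64(479), np.float64(0.1386))
t 2.52 tcp [ 0.5038 -0.0097  0.2564] F [-0.2  7.6  1.2] gap 0.0855 q [ 0.15  0.16 -0.29  1.97  0.05  1.02 -1.7 ]
shift mm [ 2.1  4.5 85.4] turn [-0.12 -0.03  0.25] shift after turn [ 2.1  4.3 85.4]
```

View pics/w1.png

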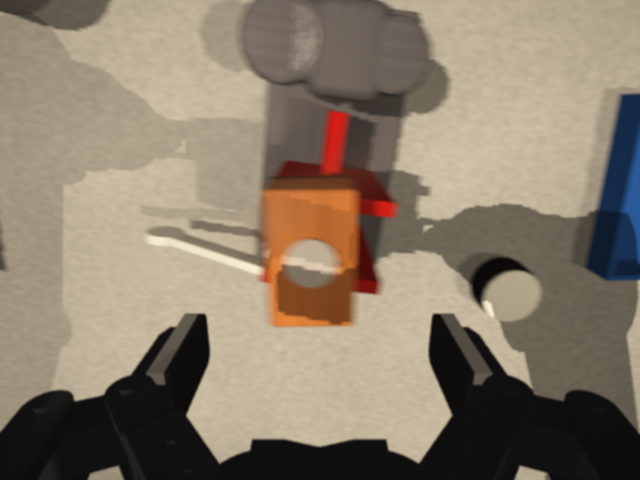

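The wrist view agrees: the heel (tag at 312,263) is at world (0.506,-0.0135), yaw about 1.5°. The fingers are open with clear sides. Descending.

>>> servo_tool(moves=[[0,0,0,0,0,0,0.085],[0.002,0.004,0.01,0,0,0,0.085],[0,0,0.015,0,0,0,0.085],[0,0,0.015,0,0,0,0.085],[0,0,0.015,0,0,0,0.085],[0,0,0.015,0,0,0,0.085],[0,0,0.01,0,0,0,0.085],[0,0,0.004,0,0,0,0.085],[0,0,0,0,0,0,0.085]])

```text
time_s: 3.65
tcp_pos: [0.5054, -0.0208, 0.1723]
tcp_rot: [-3.141, -0.035, 0.0]
contact_force: [0.1, -0.4, -0.7]
finger_gap: 0.0849
finger_force: 0.0
```

```bash
python3 - <<'E'
from h import *
to([.506,-.0135,.171],1.5)
E
```

```text
t 3.65 tcp [ 0.5054 -0.0208  0.1723] F [ 0.1 -0.4 -0.7] gap 0.0849 q [ 0.15  0.27 -0.27  2.05  0.09  0.84 -1.72]
shift mm [ 0.8 -7.3  1.3] turn [-0.01  0.   -0.24] shift after turn [ 0.8 -7.3  1.3]
```

>>> servo_tool(moves=[[0,-0.007,0.001,0,0,0,0.085],[0,0,0,0,0,0,0.06],[0,0,0,0,0,0,0.04],[0,0,0,0,0,0,0.04],[0,0,0,0,0,0,0.04],[0,0,0,0,0,0,0.04]], squeeze=40)

```text
time_s: 4.4
tcp_pos: [0.5053, -0.0138, 0.1717]
tcp_rot: [-3.141, -0.034, -0.001]
contact_force: [-0.8, 1.2, 5.8]
finger_gap: 0.0474
finger_force: 41.4
```

>>> servo_tool(moves=[[0,0,-0.005,0,0,0,0.04],[0,0,-0.012,0,0,0,0.04],[0,0,-0.015,0,0,0,0.04],[0,0,-0.015,0,0,0,0.04],[0,0.01,-0.01,0,0,0,0.04],[0.001,0.02,0,0,0,0,0.04],[0.001,0.03,0,0,0,0,0.04],[0.001,0.035,0,0,0,0,0.04],[0.001,0.035,0,0,0,0,0.04],[0.001,0.04,0,0,0,0,0.04],[0.001,0.04,0,0,0,0,0.04],[0.001,0.04,0,0,0,0,0.04],[0.001,0.035,0,0,0,1,0.04],[0,0.03,0,0,0,-1,0.04],[0,0.02,0,0,0,-1,0.04],[0,0.012,0,0,0,-1,0.04],[0,0.006,0,0,0,0,0.04],[0,0,0,0,0,0,0.04],[0,0,0,0,0,0,0.04]])

```text
time_s: 6.78
tcp_pos: [0.521, -0.3658, 0.2284]
tcp_rot: [-3.14, -0.09, -0.0]
contact_force: [-0.1, 1.0, -1.3]
finger_gap: 0.0474
finger_force: 41.3
```

```bash
python3 - <<'E'
from h import *
to([.521,-.3665,.0375],3.2)
E
```

```text
t 6.78 tcp [ 0.521  -0.3658  0.2284] F [-0.1  1.  -1.3] gap 0.0474 q [ 0.58  0.39 -0.09  1.72  0.04  1.03 -1.04]
shift mm [ -0.    0.7 190.9] turn [-0.02 -0.    0.1 ] shift after turn [  0.    0.7 190.9]
```

Over the tray centre and aligned. Lowering to a few mm above the floor.

>>> servo_tool(moves=[[0,0,0.01,0,0,0,0.04],[0,0,0.02,0,0,0,0.04],[0,0,0.025,0,0,0,0.04],[0,0,0.03,0,0,0,0.04],[0,0,0.03,0,0,0,0.04],[0,0,0.025,0,0,0,0.04],[0,0,0.02,0,0,0,0.04],[0,0,0.012,0,0,0,0.04],[0,0,0.008,0,0,0,0.04],[0,0,0.005,0,0,0,0.04],[0,0,0.002,0,0,0,0.04],[0,0,0.001,0,0,0,0.04],[0,0,0,0,0,0,0.04]])

```text
time_s: 8.4
tcp_pos: [0.5209, -0.3667, 0.0406]
tcp_rot: [3.14, 0.089, 0.001]
contact_force: [0.5, 0.6, -0.6]
finger_gap: 0.0475
finger_force: 41.3
```

>>> servo_tool(moves=[[0,0,0.001,0,0,0,0.04],[0,0,0.001,0,0,0,0.04],[0,0,0.001,0,0,0,0.04],[0,0,0.0005,0,0,0,0.04],[0,0,0,0,0,0,0.04]])

```text
time_s: 9.02
tcp_pos: [0.5208, -0.3666, 0.0368]
tcp_rot: [-3.14, -0.089, 0.0]
contact_force: [-0.3, -0.4, -1.1]
finger_gap: 0.0476
finger_force: 41.3
```

>>> servo_tool(moves=[[0,0,0.0005,0,0,0,0.04],[0,0,0.0005,0,0,0,0.04],[0,0,0,0,0,0,0.04]])

```text
time_s: 9.4
tcp_pos: [0.5208, -0.3666, 0.0367]
tcp_rot: [3.14, 0.089, 0.0]
contact_force: [-5.1, 3.9, 15.3]
finger_gap: 0.0475
finger_force: 43.1
```

>>> servo_tool(moves=[[0,0,-0.0005,0,0,0,0.04],[0,0,0,0,0,0,0.055],[0,0,0,0,0,0,0.07],[0,0,0,0,0,0,0.08],[0,0,0,0,0,0,0.08],[0,0,-0.01,0,0,0,0.08],[0,0,-0.02,0,0,0,0.08],[0,0,-0.035,0,0,0,0.08],[0,0,-0.04,0,0,0,0.08],[0,0,-0.045,0,0,0,0.08],[0,0,-0.045,0,0,0,0.08],[0,0,-0.025,0,0,0,0.08],[0,0,0,0,0,0,0.08]])

```text
time_s: 11.02
tcp_pos: [0.5215, -0.3671, 0.2602]
tcp_rot: [3.138, 0.089, 0.007]
contact_force: [0.2, -0.3, -0.8]
finger_gap: 0.0803
finger_force: 0.0
```

```bash
python3 - <<'E'
from h import *
from cell import read_camera
d=read_camera('top');pickle.dump(d,open('top2.pkl','wb'));P=cloud(d);x,y,z=P[...,0],P[...,1],P[...,2]
d2=read_camera('scene')
f=d['frame'].astype(int);red=(d['range_z']>0)&(f[...,0]>90)&(f[...,1]<60)&(f[...,2]<60)&(abs(x-.505)<.1)&(abs(y+.014)<.1)
for lo,hi in((.46,.495),(.51,.56)):
    print('plate',rect(P,red&(abs(z-.14)<.005)&(x>lo)&(x<hi)))
P2=cloud(d2);g=(abs(P2[...,0]-.52)<.06)&(abs(P2[...,1]+.3665)<.06)&(abs(P2[...,2]-.045)<.006);print('heel',rect(P2,g))
a=cv2.resize(d['frame'][240:320,270:370],(400,320),interpolation=cv2.INTER_CUBIC)
b=cv2.resize(d2['frame'][300:420,110:260],(400,320),interpolation=cv2.INTER_CUBIC)
cv2.imwrite('pics/c2.png',np.hstack([a,b])[...,::-1])
to([.505,-.014,.25],-5)
E
```

```text
plate (array([475.3, -19.9]), array([78.8,  9.8]), 84.23, np.int64(155), np.float64(0.1399))
plate (array([529.1, -25.8]), array([79.6,  9.9]), 84.33, np.int64(155), np.float64(0.1399))
heel (array([ 524. , -365.1]), array([82. , 50.1]), 3.43, np.int64(883), np.float64(0.0457))
t 11.12 tcp [ 0.5206 -0.3665  0.2571] F [-0.1  0.3 -0.4] gap 0.0802 q [ 0.58  0.37 -0.09  1.69  0.04  1.09 -1.03]
shift mm [   4.5 -352.8    6.9] turn [ 0.02 -0.04  8.26] shift after turn [ -46.2 -349.8    7.1]
```

View pics/c2.png

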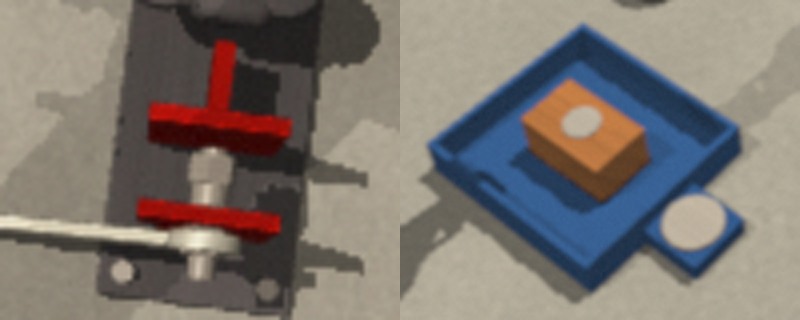

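Heel block flat in the round-plate tray. The plates' tops give mid-gap at (0.5022,-0.0229) with yaw -5.8°, and they measure 80×10 spaced 54 mm, as specified. The hex head is visible in the gap.

```bash
cat >> h.py <<'E'
def pose(d,th,c=(.5022,-.0228),yaw=-5.8):
    H=R.from_euler('z',yaw,degrees=True)*R.from_euler('x',th)
    return np.r_[c,.115]+H.apply([0,0,d]),0,H*R.from_euler('x',180,degrees=True)
E
python3 - <<'E'
from h import *
print(pose(.13,-.225)[0]);to(*pose(.13,-.225))
E
```

```text
[0.50513102 0.00605535 0.24172323]
t 11.12 tcp [ 0.5206 -0.3665  0.2571] F [-0.1  0.3 -0.4] gap 0.0802 q [ 0.58  0.37 -0.09  1.69  0.04  1.09 -1.03]
shift mm [   5.7 -372.8   15.2] turn [-12.84  -1.06   9.01] shift after turn [ -53.  -363.2  -67.4]
```

>>> servo_tool(moves=[[0,0,0,-4.28,-0.35,3,0.07],[0,0,0,-4.28,-0.35,3,0.07],[0,0,0,-4.28,-0.35,3,0.07],[-0.0025,-0.015,-0.003,0,0,0,0.07],[-0.0045,-0.031,-0.0057,0,0,0,0.07],[-0.0045,-0.031,-0.0057,0,0,0,0.07],[-0.0045,-0.031,-0.0057,0,0,0,0.07],[-0.0045,-0.031,-0.0057,0,0,0,0.07],[-0.0045,-0.031,-0.0057,0,0,0,0.07],[-0.0045,-0.031,-0.0057,0,0,0,0.07],[-0.0045,-0.031,-0.0057,0,0,0,0.07],[-0.0045,-0.031,-0.0057,0,0,0,0.07],[-0.0045,-0.031,-0.0057,0,0,0,0.07],[-0.0045,-0.031,-0.0057,0,0,0,0.07],[-0.0035,-0.025,-0.005,0,0,0,0.07],[-0.002,-0.013,-0.0025,0,0,0,0.07],[0,0,0,0,0,0,0.07],[0,0,0,0,0,0,0.07],[0,0,0,0,0,0,0.07]])

```text
time_s: 13.5
tcp_pos: [0.5052, 0.0048, 0.2413]
tcp_rot: [2.913, -0.149, -0.018]
contact_force: [0.3, -1.0, 0.3]
finger_gap: 0.0699
finger_force: 0.0
```

```bash
python3 - <<'E'
from h import *
from cell import read_camera
s=observe();d=read_camera('wrist')
T=np.eye(4);T[:3,:3]=R.from_rotvec(s['tcp_rot']).as_matrix();T[:3,3]=s['tcp_pos']
P=cloud(d,T@d['T_tool_cam']);ok=d['range_z']>0
C=np.array([.5022,-.0228,0]);J=R.from_euler('z',-5.8,degrees=True).inv().apply((P-C).reshape(-1,3)).reshape(P.shape)
f=d['frame'].astype(int);red=ok&(f[...,0]>90)&(f[...,1]<60)&(f[...,2]<60)
for lo,hi in((-45,-15),(15,40)):
    print('plate jack-frame mm',rect(J,red&(abs(J[...,2]-.14)<.005)&(J[...,0]*1e3>lo)&(J[...,0]*1e3<hi)))
m=ok&~red&(abs(J[...,0])<.007)&(abs(J[...,1])<.02)&(J[...,2]>.1)&(J[...,2]<.135)
Q=J[m]*1e3
for y in range(-16,18,2):
    q=Q[abs(Q[:,1]-y)<1]
    if len(q):print(y,len(q),np.round(np.median(q[:,2]),1),end='; ')
print();cv2.imwrite('pics/w2.png',d['frame'][...,::-1]); to(*pose(.13,-.225)); to(*pose(.005,-.225))
E
```

```text
plate jack-frame mm (array([-26.6,   0.9]), array([78.9, 10.4]), 89.69, np.int64(1612), np.float64(0.1385))
plate jack-frame mm (array([27.3,  0.4]), array([10.7, 80. ]), 0.13, np.int64(2256), np.float64(0.1385))
-10 20 122.9; -8 60 123.4; -6 47 124.0; -4 55 124.8; -2 60 125.4; 0 59 126.0; 2 53 126.8; 4 75 126.7; 6 76 124.6; 8 68 122.7; 10 76 121.0; 12 66 119.0; 14 24 118.3; 
t 13.55 tcp [0.5052 0.005  0.2413] F [0.1 0.8 0.6] gap 0.0698 q [-0.06  0.21 -0.24  1.97  0.29  1.08 -2.12]
shift mm [-0.2 -0.9 -0.6] turn [-0.02  0.05 -0.03] shift after turn [-0.2 -0.9 -0.6]
t 13.55 tcp [0.5052 0.005  0.2413] F [0.1 0.8 0.6] gap 0.0698 q [-0.06  0.21 -0.24  1.97  0.29  1.08 -2.12]
shift mm [-1.000e-01 -9.000e-01  1.244e+02] turn [-0.02  0.05 -0.03] shift after turn [ -0.2  -0.9 124.4]
```

View pics/w2.png

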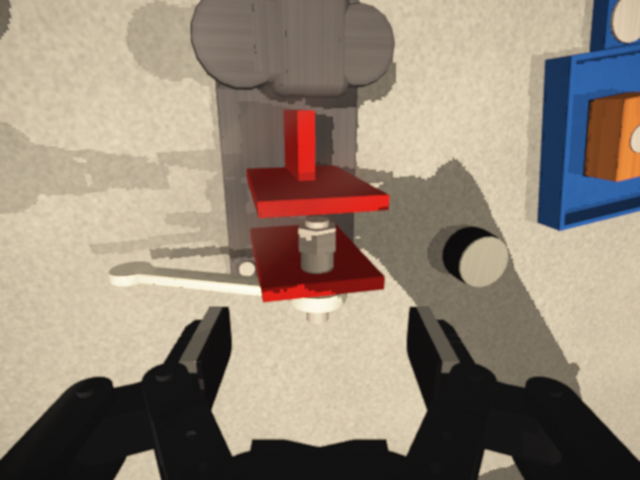

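The head (hex at 318,240) sits where expected: measured corner apex at y +3 and z ~128 in the jack frame. Descending along the head's -z.

>>> servo_tool(moves=[[0,-0.001,0.01,0,0,0,0.06],[0,0,0.02,0,0,0,0.06],[0,0,0.02,0,0,0,0.06],[0,0,0.02,0,0,0,0.06],[0,0,0.02,0,0,0,0.06],[0,0,0.014,0,0,0,0.06],[0,0,0.01,0,0,0,0.06],[0,0,0.007,0,0,0,0.06],[0,0,0.003,0,0,0,0.06],[0,0,0,0,0,0,0.06],[0,0,0,0,0,0,0.06]])

```text
time_s: 14.92
tcp_pos: [0.5027, -0.0206, 0.1206]
tcp_rot: [2.914, -0.147, -0.017]
contact_force: [0.2, 0.0, -0.4]
finger_gap: 0.0602
finger_force: 0.0
```

```bash
python3 - <<'E'
from h import *
to(*pose(.005,-.225))
E
```

```text
t 14.93 tcp [ 0.5027 -0.0206  0.1206] F [ 0.2  0.  -0.4] gap 0.0602 q [-0.05  0.36 -0.21  2.08  0.39  0.83 -2.2 ]
shift mm [-0.3  0.9  0.9] turn [-0.03 -0.    0.02] shift after turn [-0.3  0.9  0.9]
```

>>> servo_tool(moves=[[0,0.0005,0.001,0,0,0,0.045],[0,0,0,0,0,0,0.03],[0,0,0,0,0,0,0.015],[0,0,0,0,0,0,0.015],[0,0,0,0,0,0,0.015],[0,0,0,0,0,0,0.015]], squeeze=60)

```text
time_s: 15.68
tcp_pos: [0.5024, -0.0214, 0.1196]
tcp_rot: [2.913, -0.147, -0.017]
contact_force: [-1.5, 0.4, 4.9]
finger_gap: 0.0228
finger_force: 58.8
```

```bash
python3 - <<'E'
from h import *
s=observe();print(s['contact_force'],s['torque'],s['finger_force'])
to(*pose(.005,-.225));to(*pose(.005,.225))
E
```

```text
[-1.52583482  0.36832379  4.93181193] [ 0.00477652  0.33916557 -0.0468845 ] 58.828210034407675
t 15.68 tcp [ 0.5024 -0.0214  0.1196] F [-1.5  0.4  4.9] gap 0.0228 q [-0.05  0.36 -0.2   2.08  0.39  0.82 -2.2 ]
shift mm [-0.1  0.3 -0.2] turn [-0.02  0.02  0.02] shift after turn [-0.1  0.3 -0.2]
t 15.68 tcp [ 0.5024 -0.0214  0.1196] F [-1.5  0.4  4.9] gap 0.0228 q [-0.05  0.36 -0.2   2.08  0.39  0.82 -2.2 ]
shift mm [-0.1  2.5  0.3] turn [2.576e+01 3.000e-02 1.000e-02] shift after turn [-0.1  2.4 -0.8]
```

Gripped at 22.8 mm. Now turning about the bolt axis.

>>> servo_tool(moves=[[0,0.00017,0,1,0,0,0.015],[0,0.00017,0,2,0,0,0.015],[0,0.00017,0,2,0,0,0.015],[0,0.00017,0,2,0,0,0.015],[0,0.00017,0,2,0,0,0.015],[0,0.00017,0,2,0,0,0.015],[0,0.00017,0,2,0,0,0.015],[0,0.00017,0,2,0,0,0.015],[0,0.00017,0,2,0,0,0.015],[0,0.00017,0,2,0,0,0.015],[0,0.00017,0,2,0,0,0.015],[0,0.00017,0,2,0,0,0.015],[0,0.00017,0,2,0,0,0.015],[0,0.0001,0,0.8,0,0,0.015],[0,0,0,0,0,0,0.015],[0,0,0,0,0,0,0.015]], squeeze=80)

```text
time_s: 17.68
tcp_pos: [0.5022, -0.0235, 0.1197]
tcp_rot: [-2.912, 0.147, -0.016]
contact_force: [-2.6, 1.9, 6.9]
finger_gap: 0.0229
finger_force: 78.9
```

```bash
cat > sp.py <<'E'
from h import *
from cell import read_camera
import sys
s=observe();print(s['contact_force'],s['torque'],s['finger_force']);to(*pose(.005,.225))
Y=R.from_euler('z',-5.8,degrees=True)
for n in('top','wrist','scene'):
    s=observe();d=read_camera(n)
    T=np.eye(4);T[:3,:3]=R.from_rotvec(s['tcp_rot']).as_matrix();T[:3,3]=s['tcp_pos']
    P=cloud(d,T@d['T_tool_cam'] if n=='wrist' else None)
    J=Y.inv().apply((P-[.5022,-.0228,0]).reshape(-1,3)).reshape(P.shape)
    m=(d['range_z']>0)&(abs(J[...,0]+.04)<.012)&(J[...,1]>.03)&(J[...,1]<.168)&(J[...,2]>.03)&(J[...,2]<.2)
    q=J[m]*1e3
    if len(q)>20:
        print(n,len(q),[(y,int((abs(q[:,1]-y)<5).sum()),np.round(np.percentile(q[abs(q[:,1]-y)<5][:,2],[20,50,80]),1)) for y in range(40,170,15) if (abs(q[:,1]-y)<5).sum()>2])
    if n!='wrist': cv2.imwrite(f'pics/{sys.argv[1]}_{n}.png',cv2.resize(d['frame'][170:330,220:400] if n=='scene' else d['frame'][180:340,200:380],(720,640))[:600,...,::-1])
E
python3 sp.py a
```

```text
[-2.57447195  1.89517834  6.86820692] [0.21325359 0.4086142  0.1308162 ] 78.89416904188693
t 17.68 tcp [ 0.5022 -0.0235  0.1197] F [-2.6  1.9  6.9] gap 0.0229 q [ 0.4   0.37 -0.41  2.09 -0.13  0.7  -1.55]
shift mm [-0.1  0.3 -0.3] turn [-0.05  0.03  0.01] shift after turn [-0.1  0.3 -0.3]
top 256 [(40, 28, array([119.1, 123.2, 125.5])), (55, 16, array([120.6, 123.3, 125.6])), (70, 18, array([120.7, 122.7, 124.3])), (85, 19, array([121.7, 123.1, 123.8])), (100, 16, array([122.3, 123.6, 124.9])), (115, 18, array([121.7, 123.4, 124.9])), (130, 17, array([121.7, 123.5, 124.9])), (145, 19, array([124.7, 129.8, 130.8])), (160, 15, array([122. , 125.5, 129.3]))]
wrist 5655 [(85, 333, array([108.5, 113.2, 119. ])), (100, 793, array([110.7, 117.9, 122. ])), (115, 753, array([111. , 117.8, 121.9])), (130, 715, array([110.4, 117.7, 122. ])), (145, 861, array([106. , 115.5, 124.5])), (160, 253, array([103.5, 107.3, 110.9]))]
scene 202 [(70, 4, array([124. , 125. , 125.6])), (100, 23, array([111.7, 119.5, 122.9])), (115, 21, array([112.2, 119.7, 123.3])), (130, 23, array([113.2, 120.1, 125. ])), (145, 39, array([111.1, 121.5, 128.1])), (160, 26, array([109.5, 117.3, 122.9]))]
```

Spanner's top edge measures 123.2 to 123.5 mm high along its length, so it is level, and the tool feels 0.2 N m. I'll dwell briefly and check that it holds.

>>> servo_tool(moves=[[0,0,0,0,0,0,0.015],[0,0,0,0,0,0,0.015],[0,0,0,0,0,0,0.015],[0,0,0,0,0,0,0.015],[0,0,0,0,0,0,0.015],[0,0,0,0,0,0,0.015],[0,0,0,0,0,0,0.015],[0,0,0,0,0,0,0.015]])

```text
time_s: 18.82
tcp_pos: [0.5022, -0.0235, 0.1196]
tcp_rot: [-2.912, 0.147, -0.016]
contact_force: [-1.7, 1.3, 6.7]
finger_gap: 0.0222
finger_force: 78.9
```

```bash
python3 sp.py b; python3 -c "
from cell import hand_in
print(hand_in())"
```

```text
[-1.71066825  1.27820182  6.67344258] [0.13449512 0.42758564 0.05044879] 78.89819364063442
t 18.82 tcp [ 0.5022 -0.0235  0.1196] F [-1.7  1.3  6.7] gap 0.0222 q [ 0.4   0.37 -0.41  2.09 -0.13  0.7  -1.55]
shift mm [-0.1  0.3 -0.3] turn [-0.05  0.04  0.02] shift after turn [-0.1  0.3 -0.3]
top 255 [(40, 28, array([117. , 123.6, 126.5])), (55, 16, array([121.6, 123.2, 123.8])), (70, 17, array([120.5, 123. , 125. ])), (85, 19, array([122. , 123.6, 124.3])), (100, 15, array([120.9, 123. , 125. ])), (115, 18, array([120.7, 122. , 124. ])), (130, 16, array([120.9, 122.8, 125.5])), (145, 19, array([125.5, 128.7, 130.8])), (160, 12, array([122.6, 125.7, 127.9]))]
wrist 5658 [(85, 339, array([108.7, 113.6, 119.1])), (100, 800, array([110.4, 117.6, 121.9])), (115, 764, array([110.8, 117.7, 122. ])), (130, 707, array([110.5, 117.6, 121.9])), (145, 857, array([106. , 115.4, 124.3])), (160, 251, array([103.5, 107.5, 110.9]))]
scene 202 [(70, 3, array([123.5, 124.6, 124.7])), (100, 24, array([111.6, 118.9, 123.5])), (115, 23, array([114. , 121. , 124.6])), (130, 24, array([113. , 119.7, 125.3])), (145, 37, array([111.2, 121.8, 127.9])), (160, 25, array([108.4, 117.4, 124.9]))]
the job is handed in; nothing more can be done
None
```

I handed the job in at about 19 s: the heel block lies flat in the round-plate tray, and the gripper still holds the bolt head at about 79 N with the spanner level, unchanged after a one-second hold.

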